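# Pin the cooling rack and lean the splint blank on it

### The job

Set up the cooling rack for the flatter, 25-degree lean: slide its foot bar out until the bar's hole lies over the slab's hole farther from the back rail, then drive the taper pin down through both holes until its collar sits on the bar. Then take the taller splint blank (the one with the tab) from the stock stand and lean it, tab up, squarely and centrally against the back rail with its foot on the slab up against the foot bar; set it down leaning rather than letting it topple, and leave the other things where they are.

Things in the scene. Friction and masses are not known exactly. Their poses are not given: they have to be found in the camera images.
- rack: Fixed rack: grey slab (x -30 to 125, y -125 to 125, 50 mm thick). Steel back rail, 12 mm diameter, 110 mm long along y, axis 150 mm above the bench. Origin on the bench below the rail's middle; +x from the rail towards the foot bar, roughly away from the robot (yaw varies). With the bar pinned, a blank with its foot against it leans back on the rail 25 degrees from vertical, top towards -x.
- far_hole (a point): Mouth, at the slab's top (50 mm above the bench), of the slab's hole farther from the rail; at x 79, y +95 mm in the rack's frame. 19.4 mm in diameter, right through to the bench. Axes as the rack's. (A like hole, not to be used, lies at x 40, y +95.)
- foot_bar (a joint): Travel of the foot bar along the rack's +x in m, 0 (nearest the rail) to 0.06; its hole is over the far hole at 0.045. Starts between 0 and 0.015. The aluminium bar, 40 (x) x 240 (y) x 18 mm high, slides on the slab's top with about 3 N of friction and stays where left.
- bar_hole (a point): Centre of the upper mouth of the foot bar's hole, at the bar's +y end, 68 mm above the bench; 19.4 mm in diameter, through the bar's 18 mm.
- bar_post (a point): Centre of the top of the foot bar's upright round steel handle post at the bar's -y end, 190 mm from the hole; post 18 mm in diameter, 71 mm tall above the bar, top 139 mm above the bench.
- bar_face (a point): Mid-length of the lower edge of the foot bar's face that looks to the rail, at the slab's top: where the blank's foot goes. Axes as the rack's. The vertical face is 18 mm high.
- taper_pin: Steel pin, 130 mm long, 150 g. Origin at the tip, z to the top. Cone 7 to 17 mm diameter over the first 36 mm, 17 mm shank to 64 mm, 30 mm collar to 70 mm, black round grip 22 mm diameter to 130 mm. Starts upright in the parking block, hanging by its collar, tip 4 mm above the bench; driven home in the rack, the same height. It pulls the bar into line if the holes are within about 5 mm.
- pin_block: Dark wooden parking block 70 x 70 x 68 mm with a 19.4 mm through hole in its middle, fixed; origin at the centre of its underside. Stands on one side of the rack, the stock stand on the other.
- stock_stand: Fixed plywood stand 150 x 150 x 45 mm; origin at the centre of its underside. Two 9 mm wide slots run along its y at x -40 and +40 mm, floor 12 mm above the bench, cheeks up to 45 mm. One holds the tall blank, the other the short one, either way round; both stand upright.
- blank: Tall splint blank of stiff white plastic sheet 6 mm thick (x), about 140 g: 120 mm wide (y) for the lower 140 mm, with a central tab 70 mm wide on top, 195 mm tall in all (z). Origin at the middle of its lower edge.
- blank_top (a point): Middle of the top edge of the tall blank's tab.
- short_blank: Short blank, plain rectangle 6 x 120 x 105 mm tall of the same white sheet, no tab; origin at the middle of its lower edge. To be left in its slot.
- tin: Steel tin 72 mm in diameter, 95 mm tall, standing on the bench beyond the rack; origin at the centre of its underside. To be left alone.
- driver: Screwdriver 190 mm long lying on the bench beyond the rack; origin under its middle. To be left alone.
There are look-alikes about, which are no part of the job. What is shaped like the blank but green or orange is not meant.

How it is judged:
On the way, in this order (a step that is already met when the one before it is completed fails the run):
1. the foot bar is slid out until its hole lies over the far hole (within 6 mm) (value of joint foot_bar between 0.039 and 0.051 m), for 0.2 s.
2. the taper pin is driven home through both holes (collar within 5 mm of the bar, bar within 3.5 mm of line) (value of joint foot_bar between 0.0415 and 0.0485 m and z of taper_pin in the frame of far_hole below -0.041 m and horizontal distance between taper_pin and far_hole below 0.006 m and angle between taper_pin's own z axis and vertical below 0.12 rad), for 0.2 s.
At the end, for the whole second after the job is handed in: Pin home (collar within 5 mm of the bar, bar within 3.5 mm of line); tall blank at rest on the rail, tab up, 21 to 29 degrees from vertical, foot on the slab within 9 mm of the foot bar, within 30 mm of mid-length and 7 degrees of square (all of step 2 and angle between blank's own z axis and vertical between 0.3665 and 0.506 rad and x of blank in the frame of bar_face between -0.012 and 0.004 m and y of blank in the frame of bar_face between -0.03 and 0.03 m and z of blank in the frame of bar_face below 0.01 m and angle between the y axis of blank and the y axis of rack, either way round below 0.12 rad and x of blank_top in the frame of rack below 0.03 m and linear speed of each of blank, taper_pin below 0.01 m/s and angular speed of blank below 0.1 rad/s); the robot touches nothing.
It fails at once if the blank topples or falls free of the gripper (turns faster than 3 rad/s while not held) (angular speed of blank above 3 rad/s and contact force between blank and the fingers below 0.1 N).
It fails at once if the short blank is disturbed by more than 20 mm (distance of short_blank from where it was at the start of the episode above 0.02 m).
It fails at once if the tin or the screwdriver is moved by more than 20 mm (distance of any of tin, driver from where it was at the start of the episode above 0.02 m).
It also fails if it takes over 67 s, if anything falls off the work surface, if the arm or the gripper's body presses on something with over 40 N, if the wrist force passes 120 N, or if a joint passes its speed limit or range.

### The arm

A 6-joint arm with a two-finger parallel gripper is mounted at the origin on the work surface. World frame = base frame: x ahead of the robot, y to its left, z up, the work surface at z = 0. Lengths are in m, angles in rad, forces in N, time in s.
With the tool pointing down it reaches from about 0.4 to 0.825 m from the base axis. Payload 7 kg.
Tool frame: the origin (TCP) lies between the finger pads; the fingertips stand 25 mm ahead of it and the grasp point (between the pads) lies 6 mm ahead of it (arm.tip_extent is the z of the fingertips in the tool frame, in m); z points along the fingers, x is the direction in which the jaws open and shut, and the axes are right-handed (so a half turn about z gives the same grasp; the last joint's range is limited). The gripper opens to 88 mm and grips with 3 to 60 N. Pads are 19 mm wide; open, the fingers measure 130 mm over their backs; the gripper's body (78 mm by 193 mm) begins 47 mm behind the grasp point.
Start: joints at [-0.835, 0.359, 0.012, 0, -1.224, -0.288], TCP at [0.292, -0.608, 0.252] pointing down, gripper open.
Joint ranges: [-3.07, 3.07], [-1.43, 2.12], [-1.02, 1.25], [-3.03, 1.67], [-3.05, -0], [-3.03, 3.03]. Speed limits (rad/s): [2.39, 2.39, 3.01, 3.14, 3.14, 3.14].

### API

Orientations are given as [roll, pitch, yaw] about the fixed x, y, z axes, in that order (R = Rz(yaw) Ry(pitch) Rx(roll)).
In Python, from station import monitor, grab_frame, job_done, arm gives the robot as it stands.
- The arm moves only by the shell command python3 -m jog 'ROWS' [FORCE]. ROWS is JSON, a list that holds one entry, the list of rows, each a list of 7 numbers: the shift along the world's x, y, z in m, then the turn, a rotation vector about the world's x, y, z in rad, then the opening, from 0 (shut) to 1 (fully open). In form: [[[dx, dy, dz, ax, ay, az, claw], ...]]. A call has 1 to 20 rows; each row shifts and turns the commanded pose from where the row before left it; what a row does not reach is not made up. A row lasts 1/8 s, in which the tool goes at most 62.5 mm and 10.7 degrees, less where a joint would pass 70% of its speed; a pose out of reach is approached as far as the arm can. A call is refused whole if a number of a shift passes 0.0625 or a number of a turn 0.188, either way. A call with a gripper value outside its range is refused whole. The fingers move at their own pace and stop on an object; FORCE is the grip in N (left out, the last holds). Time passes only in rows, so rows that do not move let the fingers close. It gives the time, the measured TCP pose, the force and the opening at its end, in the units of the state.
- monitor.get_state(): the state, without advancing time (a new reading comes with each control period).
- grab_frame(name): name is "scene" or "top"; returns a dict with "pixels" (384x512x3 uint8, red, green, blue), "K" (3x3 intrinsics, pixels), "view" (4x4, takes a point from world to camera coordinates). Camera axes: x right, y down, z forward; pixel columns grow to the right and rows downward; lengths in m; the calibration is good to about 2 mm. A picture is of the moment at which its call begins. There is no depth.
- job_done(): hands the job in, once; it reports no verdict.
The state is a dict: "t": time; "q": joint angles; "qd": joint speeds; "joint_efforts": joint torques, N m; "eef_pos": TCP position; "ee_rot": TCP orientation; "force": force on the tool from outside, world axes, zero at the start; "moment": the same for the moment, N m; "width": finger opening in m.
Only numpy, scipy, OpenCV 4.12 (cv2) and the standard library are available. Lean on these libraries where they do the work, as an engineer would, in place of code of your own. Each camera call takes 0.05 s, during which the arm holds its last target.

## Working session

There is one attempt and no reset: what is moved stays moved. The work goes in short steps, Python scripts to look and compute and a shell command to move; the robot and the scene stay as the last step left them, time stands still between calls to the robot, and variables do not carry over. Pictures are saved under pics/ and viewed, and the job is handed in when it is done.

```bash
ls -la; mkdir -p pics
cat > h.py <<'E'
import numpy as np, cv2
from station import monitor, grab_frame, job_done, arm
def snap(n,fn):
    f=grab_frame(n); cv2.imwrite('pics/'+fn+'.png',f['pixels'][:,:,::-1]); np.savez('pics/'+fn+'.npz',**f); return f
def ld(fn): return np.load('pics/'+fn+'.npz')
def ray(f,u,v):
    R=f['view'][:3,:3];t=f['view'][:3,3]
    d=R.T@np.linalg.inv(f['K'])@np.array([u,v,1.]); return -R.T@t,d/np.linalg.norm(d)
def plane(f,u,v,z):
    c,d=ray(f,u,v); return c+d*(z-c[2])/d[2]
def tri(f1,p1,f2,p2):
    A=np.zeros((3,3));b=np.zeros(3);L=[]
    for f,p in((f1,p1),(f2,p2)):
        c,d=ray(f,*p);P=np.eye(3)-np.outer(d,d);A+=P;b+=P@c;L.append((c,P))
    x=np.linalg.solve(A,b); return x,[np.linalg.norm(P@(x-c)) for c,P in L]
def proj(f,X):
    p=f['K']@(f['view'][:3,:3]@np.array(X)+f['view'][:3,3]); return p[:2]/p[2]
E
python3 - <<'E'
from h import *
np.set_printoptions(precision=4,suppress=True)
print(monitor.get_state())
for n in('scene','top'):
    f=snap(n,n+'0'); c,d=ray(f,256,192); print(n,c,d,f['K'][0,0])
E
```

```text
total 12
drwxr-xr-x  3 agent agent 4096 Dec  6 12:38 .
drwxr-xr-x 23 root  root  4096 Dec  6 12:38 ..
drwxr-xr-x  2 agent agent 4096 Dec  6 12:38 pics
{'t': 0.0, 'q': array([-0.8349,  0.3594,  0.0111, -0.0003, -1.2241, -0.2881]), 'qd': array([ 0.0005, -0.0001, -0.0007, -0.0017,  0.    ,  0.    ]), 'joint_efforts': array([ -0.0013, -58.2716,  29.3043,   6.9968,   0.0068,  -0.0001]), 'eef_pos': array([ 0.292 , -0.608 ,  0.2506]), 'ee_rot': array([-3.1414, -0.0017,  2.0185]), 'force': array([0.6299, 0.001 , 0.4261]), 'moment': array([ 0.0218,  0.0025, -0.0037]), 'width': 0.08786074212309013}
scene [ 1.191  -0.1233  0.9186] [-0.6217  0.1947 -0.7587] 420.4433505580118
top [0.3918 0.0871 1.6002] [ 0.0896 -0.025  -0.9957] 464.3835435470095
```

View pics/scene0.png

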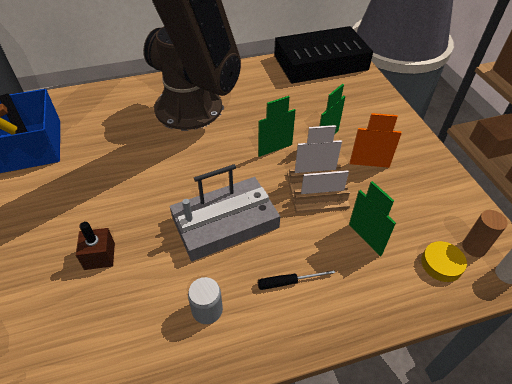

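View pics/top0.png

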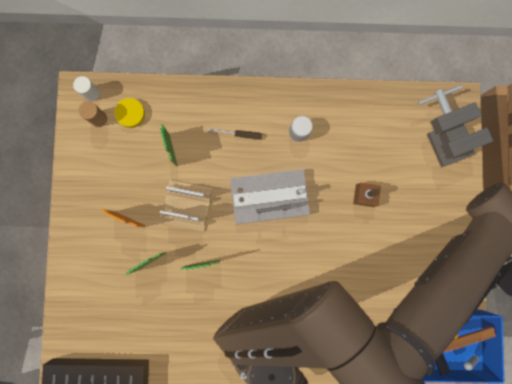

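Scene: white tabbed blank at (318,152), short one at (325,182), rack at (225,215), pin in its block at (90,235). The look-alikes are green at (277,127), (333,108) and (372,218), and orange at (377,140). I'll take close crops next.

Run:
```python
import cv2,numpy as np
a=cv2.imread('pics/scene0.png');b=cv2.imread('pics/top0.png')
def c(im,x,y,w,h,s,n): cv2.imwrite(f'pics/{n}.png',cv2.resize(im[y:y+h,x:x+w],None,fx=s,fy=s,interpolation=cv2.INTER_CUBIC))
c(a,160,155,130,105,6,'c1'); c(a,280,115,80,100,6,'c2'); c(a,65,210,70,70,6,'c3')
c(b,150,160,240,80,3.3,'c4')
c(b,220,160,100,70,7.5,'c5');c(b,150,170,75,70,8,'c6')
```

```text
(no output)
```

View pics/c1.png

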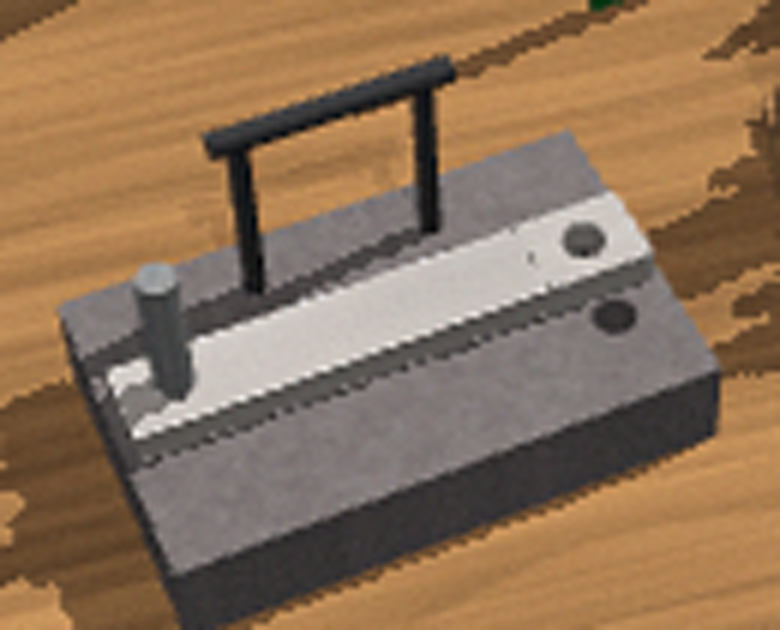

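View pics/c2.png

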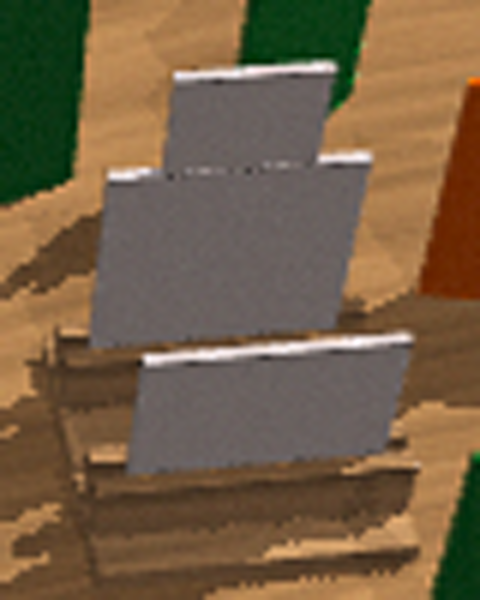

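View pics/c3.png

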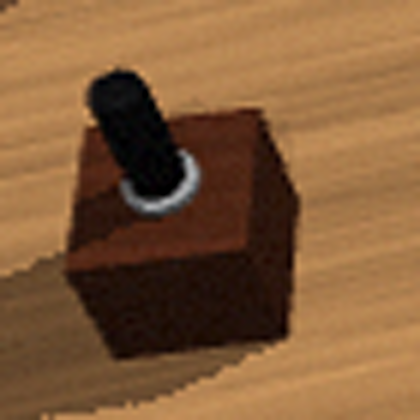

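View pics/c5.png

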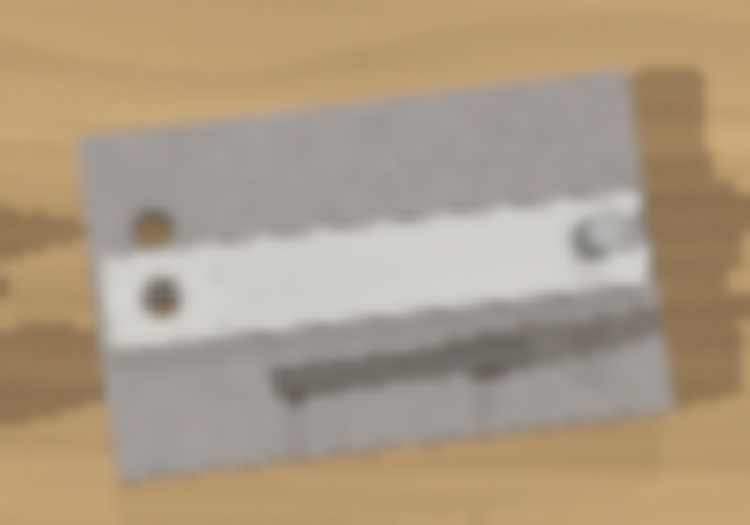

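View pics/c6.png

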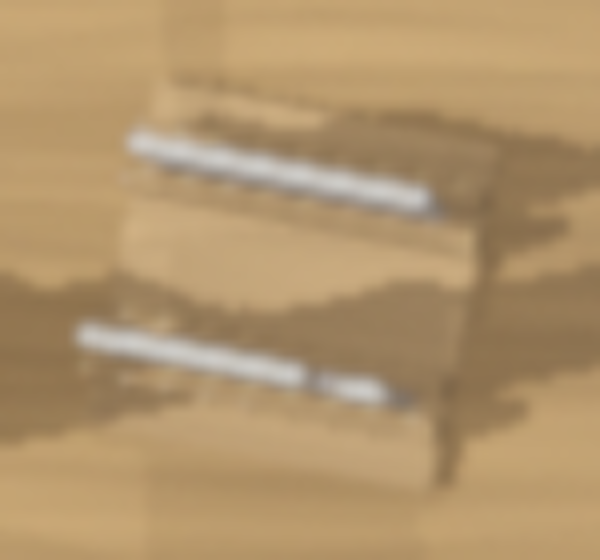

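```bash
cat > m.py <<'E'
from h import *
np.set_printoptions(precision=4,suppress=True)
S=ld('scene0');T=ld('top0')
def px(p,s,o): return ((p[0]+.5)/s-.5+o[0],(p[1]+.5)/s-.5+o[1])
s1=lambda *p:px(p,6,(160,155)); s2=lambda *p:px(p,6,(280,115)); s3=lambda *p:px(p,6,(65,210))
t5=lambda *p:px(p,7.5,(220,160)); t6=lambda *p:px(p,8,(150,170))
E
python3 - <<'E'
from m import *
print('nadir top',proj(T,[.3918,.0871,.001]))
P={}
for n,a,b in [('farhole',s1(614,316),t5(152,229)),('barhole',s1(584,239),t5(161,297)),('c-x+y',s1(565,132),t5(122,482)),('c-x-y',s1(62,308),t5(672,408)),('c+x-y',s1(175,572),t5(630,70)),('c+x+y',s1(718,372),t5(80,138)),('post',s1(158,275),t5(605,233))]:
    x,e=tri(S,a,T,b); print(n,x,np.array(e))
for n,z,p in[('rail-',.150,s1(213,143)),('rail+',.150,s1(445,70)),('rail-',.150,s1(213,143)),('pincollar',.074,s3(160,183)),('pintop',.134,s3(115,85)),('tabL',.207,s2(177,75)),('tabR',.207,s2(335,66)),('shL',.152,s2(108,176)),('shR',.152,s2(372,155)),('shortL',.117,s2(143,358)),('shortR',.117,s2(412,338))]:
    X=plane(S,*p,z); print(n,X,'top pix',proj(T,X))
E
python3 - <<'E'
import cv2
b=cv2.imread('pics/top0.png')
cv2.imwrite('pics/c7.png',cv2.resize(b[175:215,345:395],None,fx=12,fy=12,interpolation=cv2.INTER_CUBIC))
E
```

```text
nadir top [243.4254 233.5643]
farhole [0.5359 0.1007 0.0512] [0.0019 0.0019]
barhole [0.5043 0.0961 0.0693] [0.0016 0.0016]
c-x+y [0.4231 0.1116 0.0499] [0.0015 0.0015]
c-x-y [ 0.4615 -0.1319  0.0505] [0.0008 0.0008]
c+x-y [ 0.6128 -0.1107  0.0535] [0.0004 0.0004]
c+x+y [0.5764 0.1345 0.049 ] [0.0013 0.0013]
post [ 0.5306 -0.0909  0.1395] [0.0014 0.0014]
rail- [ 0.4759 -0.0578  0.15  ] top pix [290.3384 207.5749]
rail+ [0.4625 0.0448 0.15  ] top pix [257.4966 211.1155]
rail- [ 0.4759 -0.0578  0.15  ] top pix [290.3384 207.5749]
pincollar [ 0.5321 -0.3307  0.074 ] top pix [370.404  193.7394]
pintop [ 0.5275 -0.3305  0.134 ] top pix [375.4792 193.5711]
tabL [0.4358 0.2545 0.207 ] top pix [187.736  217.5657]
tabR [0.4497 0.3221 0.207 ] top pix [165.2429 212.4455]
shL [0.4326 0.229  0.152 ] top pix [198.0569 219.4068]
shR [0.4533 0.3475 0.152 ] top pix [160.0627 211.9072]
shortL [0.5109 0.2188 0.117 ] top pix [203.1115 195.267 ]
shortR [0.5332 0.3362 0.117 ] top pix [166.5611 187.4871]
```

View pics/c7.png

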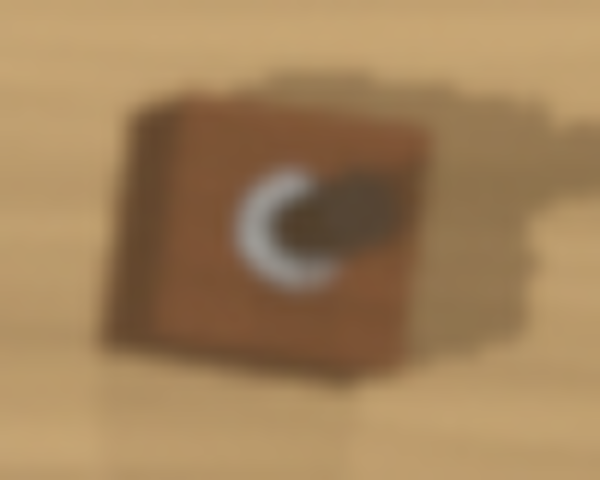

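Height check from the two views: post top 0.1395, bar hole 0.069, slab about 0.050, which matches the text. The rack's yaw is about 0.151 and the bar's travel is about 0.013, so it needs about +32 mm. The blank I want is the white tabbed one in the slot nearer the robot, confirmed in the close crop. First move: above the post, jaws along the rack's x.

```bash
python3 -m jog '[[[0.02,0.043,0,0,0,0.106,1],[0.02,0.043,0,0,0,0.106,1],[0.02,0.043,0,0,0,0.106,1],[0.02,0.043,0,0,0,0.106,1],[0.02,0.043,0,0,0,0.106,1],[0.02,0.043,0,0,0,0.106,1],[0.02,0.043,0,0,0,0.106,1],[0.02,0.043,0,0,0,0.106,1],[0.02,0.043,0,0,0,0.106,1],[0.02,0.043,0,0,0,0.106,1],[0.02,0.043,0,0,0,0.106,1],[0.02,0.043,0,0,0,0.106,1],[0,0,0,0,0,0,1],[0,0,0,0,0,0,1]]]' 20
python3 - <<'E'
from h import *
print(monitor.get_state()['q'],monitor.get_state()['ee_rot'])
snap('scene','scene1')
E
```

```text
t: 1.85
eef_pos: [0.5319, -0.0924, 0.2512]
ee_rot: [3.142, -0.001, -2.993]
force: [0.0, -0.4, -0.4]
width: 0.0876
[ 1.91220980e-01  1.37291175e-01 -2.86176388e-01 -1.05760587e-04
 -1.14831988e+00 -4.22327895e-02] [ 3.14153817e+00 -9.94310319e-04 -2.99264785e+00]
```

View pics/scene1.png

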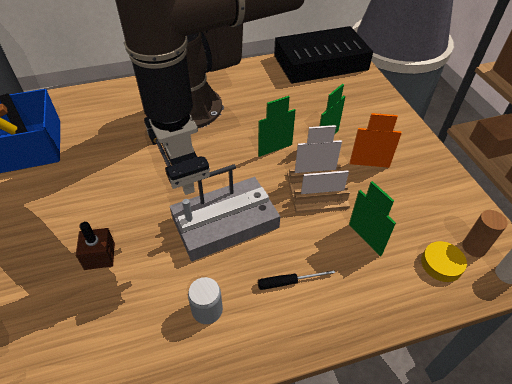

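The gripper is above the post at (187,208). I'll descend and close on it.

```bash
python3 -m jog '[[[0,0,-0.041,0,0,0,1],[0,0,-0.041,0,0,0,1],[0,0,-0.041,0,0,0,1],[0,0,0,0,0,0,1],[0,0,0,0,0,0,0],[0,0,0,0,0,0,0],[0,0,0,0,0,0,0],[0,0,0,0,0,0,0],[0,0,0,0,0,0,0],[0,0,0,0,0,0,0]]]' 15
```

```text
t: 3.15
eef_pos: [0.5322, -0.0924, 0.1286]
ee_rot: [3.142, -0.0, -2.992]
force: [-0.7, -0.9, -0.5]
width: 0.0329
```

```bash
python3 -m jog '[[[0,0,0,0,0,0,0],[0,0,0,0,0,0,0],[0,0,0,0,0,0,0],[0,0,0,0,0,0,0],[0,0,0,0,0,0,0]]]'
```

```text
t: 3.78
eef_pos: [0.5323, -0.0924, 0.1285]
ee_rot: [3.142, 0.0, -2.993]
force: [1.3, -0.1, -1.6]
width: 0.0175
```

```bash
python3 -m jog '[[[0.006,0.001,0,0,0,0,0],[0.008,0.0012,0,0,0,0,0],[0.008,0.0012,0,0,0,0,0],[0.0096,0.0014,0,0,0,0,0],[0,0,0,0,0,0,0],[0,0,0,0,0,0,0]]]'
python3 - <<'E'
from h import *
for n in('scene','top'):
    f=snap(n,n+'2')
a=cv2.imread('pics/scene2.png')[170:250,170:290];b=cv2.imread('pics/top2.png')[160:230,220:320]
cv2.imwrite('pics/d1.png',cv2.resize(a,None,fx=6,fy=6,interpolation=cv2.INTER_CUBIC));cv2.imwrite('pics/d2.png',cv2.resize(b,None,fx=7.5,fy=7.5,interpolation=cv2.INTER_CUBIC))
E
```

```text
t: 4.53
eef_pos: [0.5651, -0.0875, 0.1285]
ee_rot: [-3.141, 0.002, -2.992]
force: [3.4, -1.8, -3.3]
width: 0.0175
```

View pics/d1.png

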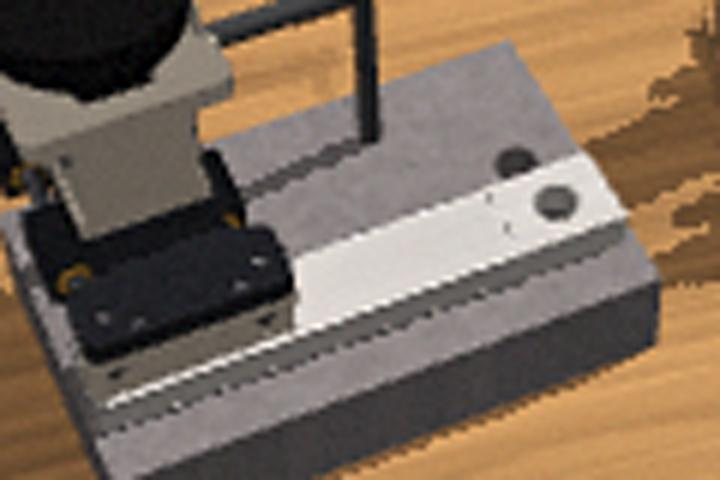

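View pics/d2.png

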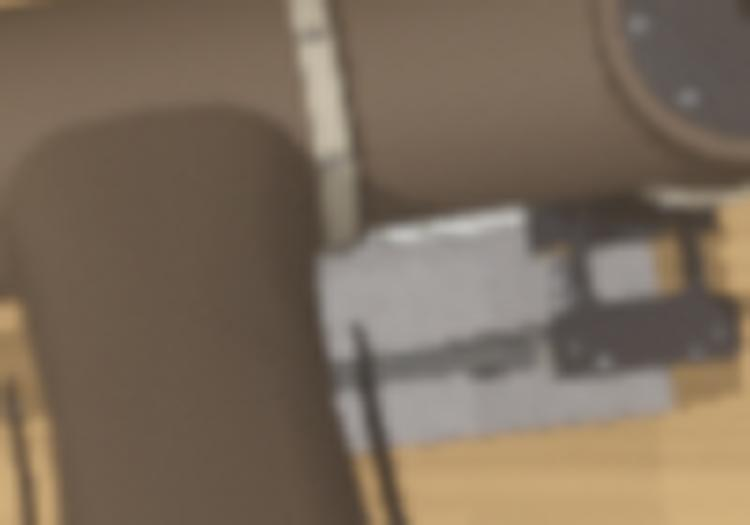

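Run:
```python
from m import *
ux=np.array([.9886,.1505]);uy=np.array([-.1505,.9886])
def hole(fn,u,v,w=9):   # ellipse of dark pixels round the seed
    im=cv2.imread(f'pics/{fn}.png').astype(int).sum(2)//3
    x0,y0=int(u)-w,int(v)-w; c=im[y0:y0+2*w,x0:x0+2*w]; print(c[w-7:w+7,w-8:w+8]); return
f=S
A=plane(f,*s1(614,316),.05); B0=plane(f,*s1(584,239),.068)
p=px((557,202),6,(170,170)); B1=plane(f,*p,.068)
for n,X in(('far',A),('bar0',B0),('bar1',B1)): print(n,X, 'rel far',(X-A)[:2]@ux,(X-A)[:2]@uy)
hole('scene2',*p)
```

```text
far [0.5345 0.0992 0.05  ] rel far 0.0 0.0
bar0 [0.5028 0.0949 0.068 ] rel far -0.03197193752823197 0.0005160794136314657
bar1 [0.5357 0.0998 0.068 ] rel far 0.0013457139125823922 0.0004297987209338888
[[ 53  60  59  54  44 106 136 134 136 175 182 223 226 229 166  89]
 [ 58  58  59  48  45  77 149 175 222 226 222 217 214 216 226 143]
 [ 50  56  55  54 136 223 229 224 221 215 215 215 218 219 222 196]
 [ 58 130 184 227 228 220 217 219 217 219 220 219 214 216 215 218]
 [226 228 223 217 218 219 223 207 205 210 203 211 215 217 220 221]
 [218 217 217 216 219 211 151  96  92  86 108 180 220 220 221 222]
 [214 216 217 220 216 143  97  95  98  96  88 107 178 220 222 221]
 [215 215 214 218 202 125  95 101 102  98  91  83 165 218 220 217]
 [212 216 217 223 217 120  95  97 100 100  90  83 182 216 215 216]
 [221 215 220 220 221 171  81  51  49  53  71 134 213 216 215 216]
 [218 219 219 218 217 224 198 110  95 134 130 216 221 216 218 217]
 [156 209 215 219 216 220 220 224 223 223 221 216 218 218 226 170]
 [156 213 219 216 215 212 212 215 219 217 222 222 227 174  98  91]
 [212 194 211 214 213 213 216 214 221 224 170 128  92  91  94  98]]
```

The bar's hole is now within about 1.3 mm of line with the far hole. I'll release and rise.

```bash
python3 - <<'E'
from m import *
t7=lambda *p:px(p,12,(345,175))
print(tri(S,s3(160,183),T,t7(295,230)),tri(S,s3(115,88),T,t7(362,208)))
E
python3 -m jog '[[[0,0,0,0,0,0,1],[0,0,0,0,0,0,1],[0,0,0,0,0,0,1],[0,0,0,0,0,0,1],[0,0,0.05,0,0,0,1],[0,0,0.05,0,0,0,1],[-0.011,-0.058,0.01,0,0,0,1],[-0.011,-0.058,0,0,0,0,1],[-0.011,-0.058,0,0,0,0,1],[-0.003,-0.058,0,0,0,0,1],[0,-0.009,0,0,0,0,1],[0,0,0,0,0,0,1]]]'
python3 - <<'E'
from h import *
for n in('scene','top'):
    f=snap(n,n+'3')
a=cv2.imread('pics/scene3.png')[170:260,165:295];b=cv2.imread('pics/top3.png')[160:230,220:320]
cv2.imwrite('pics/d1.png',cv2.resize(a,None,fx=6,fy=6,interpolation=cv2.INTER_CUBIC));cv2.imwrite('pics/d2.png',cv2.resize(b,None,fx=7.5,fy=7.5,interpolation=cv2.INTER_CUBIC))
E
```

```text
(array([ 0.5322, -0.3287,  0.0735]), [np.float64(0.002057353300394855), np.float64(0.0020573533003948093)]) (array([ 0.5325, -0.3283,  0.1378]), [np.float64(0.001236698830177897), np.float64(0.0012366988301780036)])
t: 6.12
eef_pos: [0.5275, -0.3291, 0.2381]
ee_rot: [3.141, -0.001, -2.994]
force: [-0.9, 1.1, -0.3]
width: 0.0878
```

View pics/d1.png

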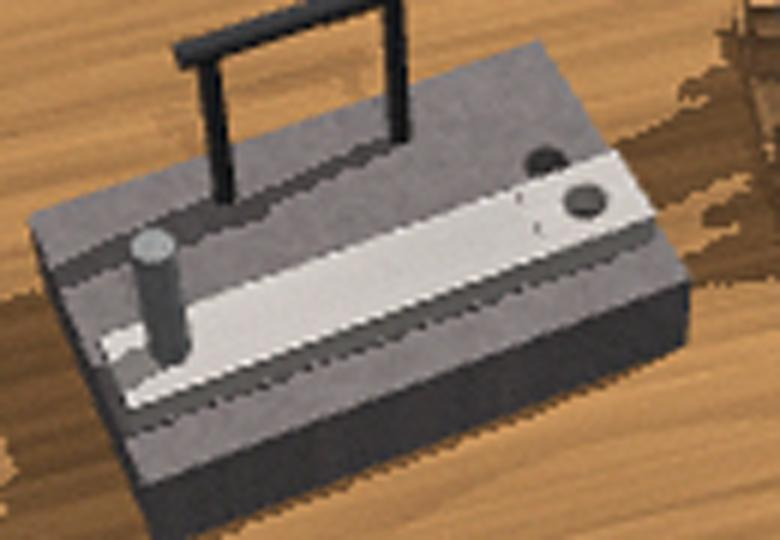

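View pics/d2.png

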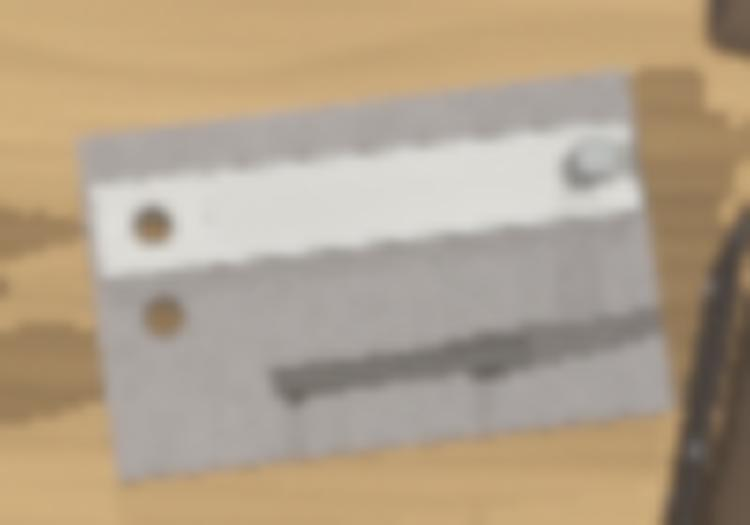

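View pics/scene3.png

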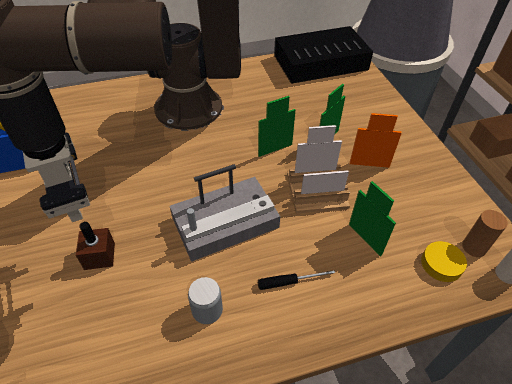

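The bar stayed put, and in the top view the bench shows through its hole at (240,190). Next I'll grip the pin.

```bash
python3 - <<'E'
from m import *
b,e=tri(S,px((585,201),6,(165,170)),T,t5(152,225)); print('barhole',b,e)
n=plane(T,*t5(164,317),.05); print('near(top,plane)',n, plane(T,*t5(152,229),.05),plane(T,*t5(152,225),.068))
p=px((545,160),6,(165,170));print(plane(S,*p,.05))
E
python3 -m jog '[[[0.0045,0,-0.04,0,0,0,1],[0,0,-0.04,0,0,0,1],[0,0,-0.04,0,0,0,1],[0,0,0,0,0,0,1],[0,0,0,0,0,0,0],[0,0,0,0,0,0,0],[0,0,0,0,0,0,0],[0,0,0,0,0,0,0],[0,0,0,0,0,0,0],[0,0,0,0,0,0,0],[0,0,0,0,0,0,0],[0,0,0,0,0,0,0],[0,0,0,0,0,0,0],[0,0,0,0,0,0,0]]]' 30
```

```text
barhole [0.536  0.1006 0.0688] [np.float64(0.0017651355128818877), np.float64(0.0017651355128819163)]
near(top,plane) [0.4972 0.0962 0.05  ] [0.5365 0.1025 0.05  ] [0.5366 0.1024 0.068 ]
[0.4933 0.0937 0.05  ]
t: 7.98
eef_pos: [0.5323, -0.3286, 0.1185]
ee_rot: [3.142, -0.0, -2.993]
force: [-0.4, -0.4, -0.4]
width: 0.0214
```

```bash
python3 -m jog '[[[0,0,0.02,0,0,0,0],[0,0,0.05,0,0,0,0],[0,0,0.05,0,0,0,0],[0,0,0.05,0,0,0,0],[0.0005,0.0536,0,0,0,0,0],[0.0005,0.0536,0,0,0,0,0],[0.0005,0.0536,0,0,0,0,0],[0.0005,0.0536,0,0,0,0,0],[0.0005,0.0536,0,0,0,0,0],[0.0005,0.0536,0,0,0,0,0],[0.0005,0.0536,0,0,0,0,0],[0.0002,0.054,0,0,0,0,0],[0,0,-0.045,0,0,0,0],[0,0,-0.045,0,0,0,0],[0,0,0,0,0,0,0],[0,0,0,0,0,0,0]]]'
python3 - <<'E'
from h import *
f=snap('scene','scene4')
a=cv2.imread('pics/scene4.png')[120:240,200:320]
cv2.imwrite('pics/d1.png',cv2.resize(a,None,fx=5,fy=5,interpolation=cv2.INTER_CUBIC))
E
```

```text
t: 9.98
eef_pos: [0.537, 0.1007, 0.2002]
ee_rot: [-3.141, 0.002, -2.992]
force: [0.6, 0.4, -0.5]
width: 0.0214
```

View pics/d1.png

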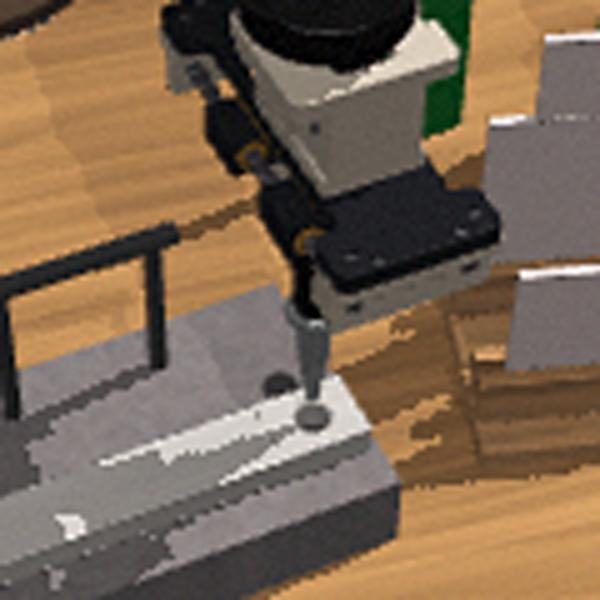

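Run:
```python
from m import *
H=plane(S,*px((314,417),5,(200,120)),.068);print(H)
print(plane(S,*px((314,401),5,(200,120)),.0865))
print('expected hole px for tip at',[(5*(np.array(proj(S,[H[0],H[1],z]))-[200,120])) for z in(.0865,)])
print('collar', plane(S,*px((306,318),5,(200,120)),.156))
```

```text
[0.5349 0.1    0.068 ]
[0.5391 0.0983 0.0865]
expected hole px for tip at [array([312.6807, 392.2999])]
collar [0.5424 0.0918 0.156 ]
```

```bash
python3 -m jog '[[[-0.001,0,-0.01,0,0,0,0],[-0.0005,0,-0.01,0,0,0,0],[0,0,-0.01,0,0,0,0],[0,0,-0.006,0,0,0,0],[0,0,0,0,0,0,0]]]'
python3 - <<'E'
from h import *
f=snap('scene','scene5')
a=cv2.imread('pics/scene5.png')[150:230,210:310]
cv2.imwrite('pics/d1.png',cv2.resize(a,None,fx=6,fy=6,interpolation=cv2.INTER_CUBIC))
E
```

```text
t: 10.65
eef_pos: [0.5343, 0.1004, 0.1619]
ee_rot: [-3.141, -0.001, -2.993]
force: [-0.1, 0.3, -1.7]
width: 0.0215
```

View pics/d1.png

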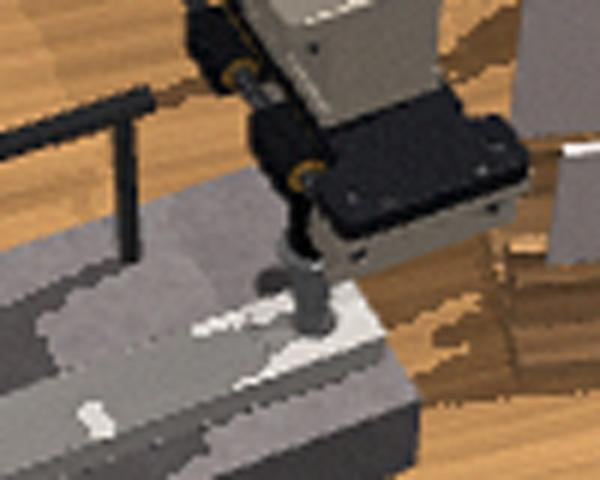

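The tip is in the bar's hole at about (262,203) with almost no force. I'll carry on down.

```bash
python3 -m jog '[[[0,0,-0.007,0,0,0,0],[0,0,-0.007,0,0,0,0],[0,0,-0.006,0,0,0,0],[0,0,0,0,0,0,0]]]'
```

```text
t: 11.2
eef_pos: [0.5349, 0.1008, 0.1421]
ee_rot: [3.142, 0.0, -2.992]
force: [2.2, 0.4, -2.4]
width: 0.0213
```

```bash
python3 -m jog '[[[0,0,-0.007,0,0,0,0],[0,0,-0.007,0,0,0,0],[0,0,-0.006,0,0,0,0],[0,0,-0.002,0,0,0,0],[0,0,0,0,0,0,0]]]'
```

```text
t: 11.82
eef_pos: [0.5346, 0.1006, 0.1203]
ee_rot: [3.142, -0.0, -2.993]
force: [4.0, 0.9, -4.8]
width: 0.0213
```

```bash
python3 -m jog '[[[0,0,-0.002,0,0,0,0],[0,0,-0.002,0,0,0,0],[0,0,0,0,0,0,0]]]'
```

```text
t: 12.2
eef_pos: [0.5354, 0.1008, 0.1183]
ee_rot: [-3.142, 0.002, -2.992]
force: [-1.0, 0.3, 12.4]
width: 0.0216
```

The pin is seated: 12 N pushing back at the parked height. I'll release and rise.

```bash
python3 -m jog '[[[0,0,0,0,0,0,1],[0,0,0,0,0,0,1],[0,0,0,0,0,0,1],[0,0,0,0,0,0,1],[0,0,0,0,0,0,1],[0,0,0.05,0,0,0,1],[0,0,0.05,0,0,0,1],[0,0,0.05,0,0,0,1],[0,-0.05,0.02,0,0,0,1],[-0.02,-0.05,0,0,0,0,1],[-0.04,-0.04,0,0,0,0,1],[0,0,0,0,0,0,1]]]'
python3 - <<'E'
from m import *
f=snap('scene','scene6');f=snap('top','top6')
a=cv2.imread('pics/scene6.png')[130:250,160:360]
cv2.imwrite('pics/d1.png',cv2.resize(a,None,fx=4,fy=4,interpolation=cv2.INTER_CUBIC))
b=cv2.imread('pics/top6.png')[170:240,150:270]
cv2.imwrite('pics/d2.png',cv2.resize(b,None,fx=6.6,fy=6.6,interpolation=cv2.INTER_CUBIC))
print(tri(S,s2(177,75),T,t6(305,376)),tri(S,s2(372,155),T,t6(80,336)))
E
```

```text
t: 13.7
eef_pos: [0.4722, -0.0416, 0.2871]
ee_rot: [3.141, 0.001, -2.995]
force: [0.6, 0.2, -0.3]
width: 0.0876
(array([0.4385, 0.2539, 0.2094]), [np.float64(0.0006362211434850826), np.float64(0.0006362211434849765)]) (array([0.4539, 0.3481, 0.1525]), [np.float64(0.0009200617873140493), np.float64(0.0009200617873141273)])
```

View pics/d1.png

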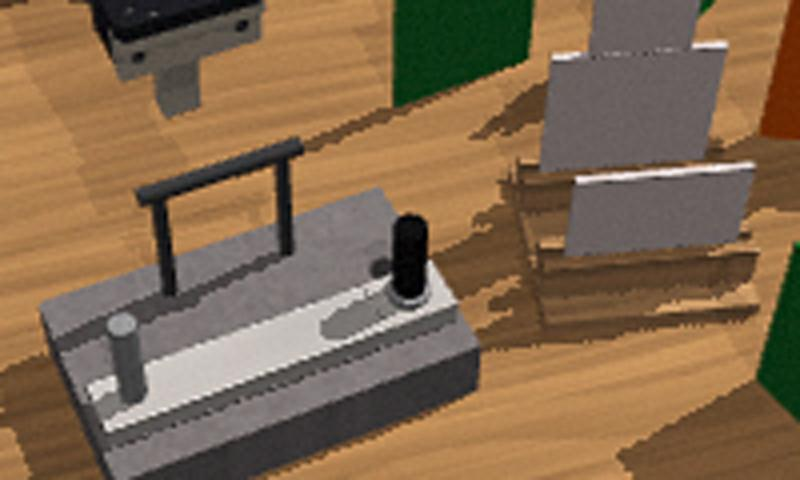

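View pics/d2.png

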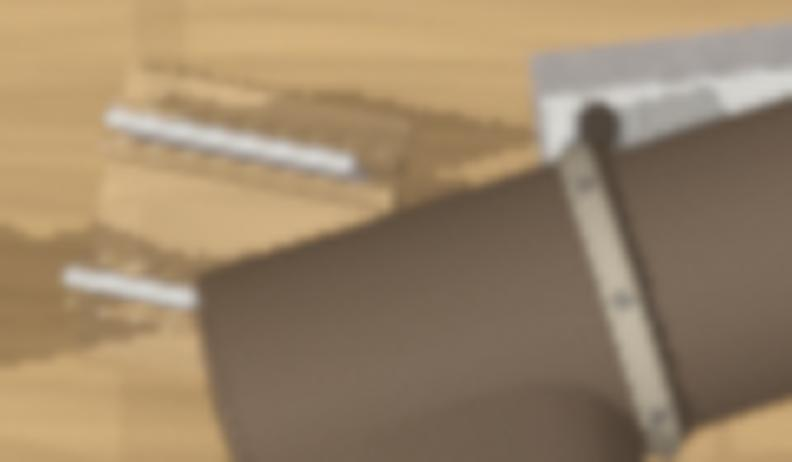

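The pin is home at (262,197), with its collar on the bar. Next I'll move above the white tabbed blank.

```bash
python3 -m jog '[[[-0.004,0.05,0,0,0,-0.055,1],[-0.005,0.056,0,0,0,-0.055,1],[-0.005,0.056,0,0,0,-0.055,1],[-0.005,0.056,0,0,0,-0.055,1],[-0.005,0.056,0,0,0,-0.055,1],[-0.004,0.0556,0,0,0,-0.054,1],[0,0,0,0,0,0,1],[0,0,0,0,0,0,1]]]' 30
python3 - <<'E'
from m import *
f=snap('scene','scene7');f=snap('top','top7')
a=cv2.imread('pics/scene7.png')[60:220,240:400]
cv2.imwrite('pics/d1.png',cv2.resize(a,None,fx=3.7,fy=3.7,interpolation=cv2.INTER_CUBIC))
z=lambda *p:px(p,6.6,(150,170))
a=plane(T,*z(108,118),.117);b=plane(T,*z(355,163),.117);print(a,b,np.arctan2((a-b)[1],(a-b)[0])-np.pi/2)
E
```

```text
t: 14.8
eef_pos: [0.4463, 0.2909, 0.2859]
ee_rot: [-3.14, -0.001, 2.964]
force: [0.3, -0.5, -0.6]
width: 0.0874
[0.5333 0.3382 0.117 ] [0.5141 0.2181 0.117 ] -0.1580143561966889
```

View pics/d1.png

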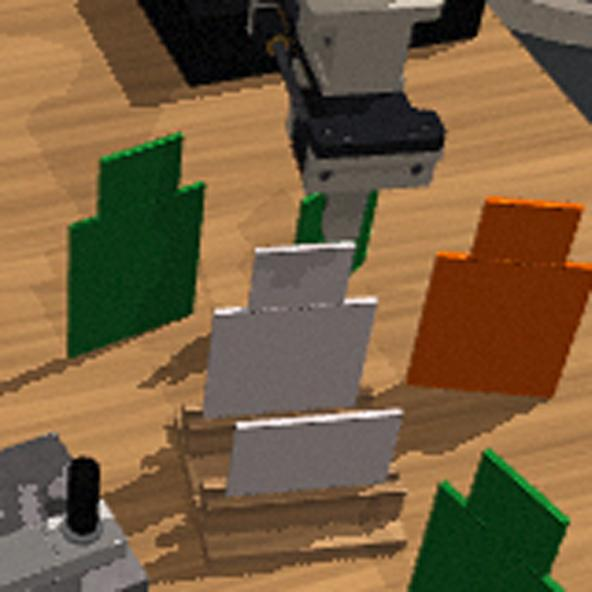

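```bash
python3 -m jog '[[[-0.002,-0.003,-0.033,0,0,0.008,1],[0,0,-0.033,0,0,0,1],[0,0,-0.032,0,0,0,1],[0,0,0,0,0,0,1],[0,0,0,0,0,0,0],[0,0,0,0,0,0,0],[0,0,0,0,0,0,0],[0,0,0,0,0,0,0],[0,0,0,0,0,0,0],[0,0,0,0,0,0,0],[0,0,0,0,0,0,0],[0,0,0,0,0,0,0],[0,0,0,0,0,0,0],[0,0,0,0,0,0,0],[0,0,0,0,0,0,0],[0,0,0,0,0,0,0],[0,0,0,0,0,0,0],[0,0,0,0,0,0,0],[0,0,0,0,0,0,0],[0,0,0,0,0,0,0]]]' 30
```

```text
t: 17.4
eef_pos: [0.4445, 0.2872, 0.1885]
ee_rot: [-3.142, -0.0, 2.97]
force: [-1.3, -0.1, -0.7]
width: 0.0059
```

Gripped, with the fingers 5.9 mm apart. I'll lift, square it to the rack and carry it above.

```bash
python3 -m jog '[[[0,0,0.015,0,0,0,0],[0,0,0.025,0,0,0,0],[0,0,0.035,0,0,0,0],[0,0,0.04,0,0,0,0],[0,0,0.045,0,0,0,0],[0,0,0.04,0,0,0,0],[0,0,0,0,0,0,0]]]'
python3 - <<'E'
from h import *
f=snap('scene','scene8'); cv2.imwrite('pics/d1.png',cv2.resize(cv2.imread('pics/scene8.png')[0:240,200:420],None,fx=2.5,fy=2.5))
E
```

```text
t: 18.27
eef_pos: [0.4455, 0.2876, 0.3931]
ee_rot: [3.136, 0.004, 2.97]
force: [0.1, 0.1, -3.3]
width: 0.006
```

View pics/d1.png

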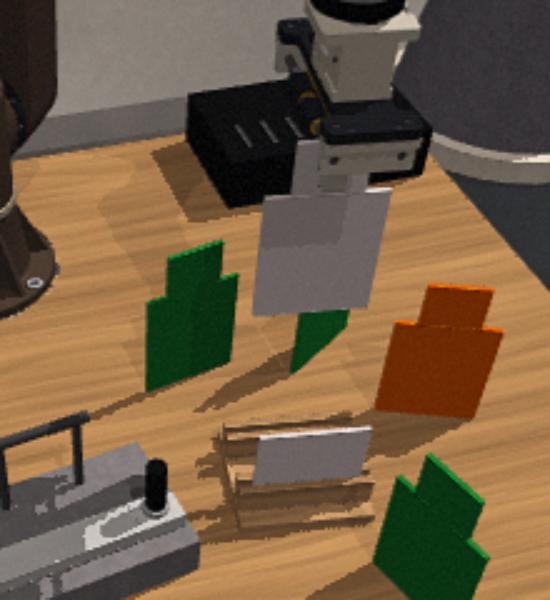

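Run:
```python
from h import *
np.set_printoptions(precision=4,suppress=True)
f=ld('scene8')
cv2.imwrite('pics/d1.png',cv2.resize(cv2.imread('pics/scene8.png')[30:140,290:370],None,fx=7,fy=5.4,interpolation=cv2.INTER_CUBIC))
for p in [(263/2.5+200,198/2.5),(390/2.5+200,190/2.5)]: print(plane(f,*p,.3566))
for p in [(252/2.5+200,315/2.5),(367/2.5+200,307/2.5)]: print(plane(f,*p,.2166))
```

```text
[0.4359 0.2285 0.3566]
[0.4572 0.3462 0.3566]
[0.4361 0.2307 0.2166]
[0.4579 0.3486 0.2166]
```

View pics/d1.png

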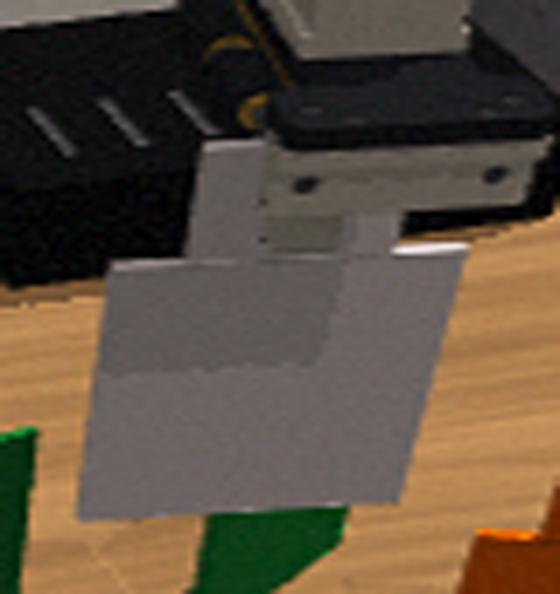

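Held straight and central. Now carry it over and tilt.

```bash
python3 -m jog '[[[0.0008,-0.02,0,0,0,0.036,0],[0.0008,-0.037,0,0,0,0.036,0],[0.0008,-0.037,0,0,0,0.036,0],[0.0008,-0.037,0,0,0,0.036,0],[0.0008,-0.037,0,0,0,0.036,0],[0.0008,-0.037,0,0,0,0.036,0],[0.0008,-0.037,0,0,0,0.036,0],[0.0008,-0.034,0,0,0,0.036,0],[0,-0.02,0,0,0,0.036,0],[0,0,0,0,0,0,0],[0,0,0,0.0131,-0.0862,0,0],[0,0,0,0.0131,-0.0862,0,0],[0,0,0,0.0131,-0.0862,0,0],[0,0,0,0.0131,-0.0862,0,0],[0,0,0,0.0131,-0.0862,0,0],[0,0,0,0,0,0,0],[0,0,0,0,0,0,0]]]'
python3 - <<'E'
from h import *
from scipy.spatial.transform import Rotation as Ro
s=monitor.get_state(); R=Ro.from_euler('xyz',s['ee_rot']).as_matrix(); print(R,s['q'])
f=snap('scene','scene9')
E
```

```text
t: 20.45
eef_pos: [0.4509, -0.0084, 0.3886]
ee_rot: [-3.141, 0.434, -2.989]
force: [0.7, 0.2, -2.1]
width: 0.0057
[[-8.96548385e-01 -1.51814579e-01  4.16116963e-01]
 [-1.37851637e-01  9.88408931e-01  6.35980411e-02]
 [-4.20948833e-01 -3.43683498e-04 -9.07084319e-01]] [ 0.56123027 -0.37733842 -0.56631124  0.20202835 -0.98884452 -0.48642641]
```

View pics/scene9.png

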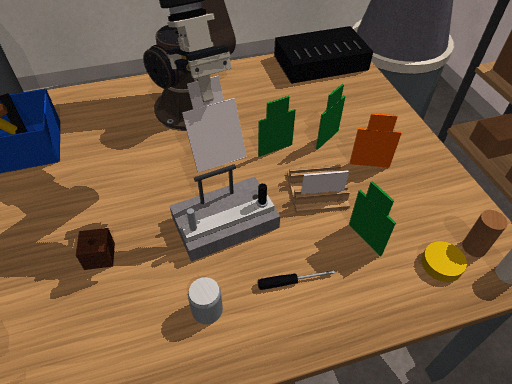

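The blank is tilted 25° and square to the rack. I'll lower it to about 20 mm above the slab.

```bash
python3 -m jog '[[[0.001,0,-0.03,0,0,0,0],[0,0,-0.04,0,0,0,0],[0,0,-0.04,0,0,0,0],[0,0,-0.028,0,0,0,0],[0,0,-0.015,0,0,0,0],[0,0,0,0,0,0,0],[0,0,0,0,0,0,0]]]'
python3 - <<'E'
from h import *
f=snap('scene','scene10');f=snap('top','top10')
cv2.imwrite('pics/d1.png',cv2.resize(cv2.imread('pics/scene10.png')[100:265,160:290],None,fx=4.6,fy=3.6*1.0,interpolation=cv2.INTER_CUBIC))
cv2.imwrite('pics/d2.png',cv2.resize(cv2.imread('pics/top10.png')[160:240,220:320],None,fx=7,fy=7,interpolation=cv2.INTER_CUBIC))
E
```

```text
t: 21.38
eef_pos: [0.4528, -0.0086, 0.2363]
ee_rot: [-3.141, 0.436, -2.99]
force: [-0.6, -0.2, -0.4]
width: 0.0056
```

View pics/d1.png

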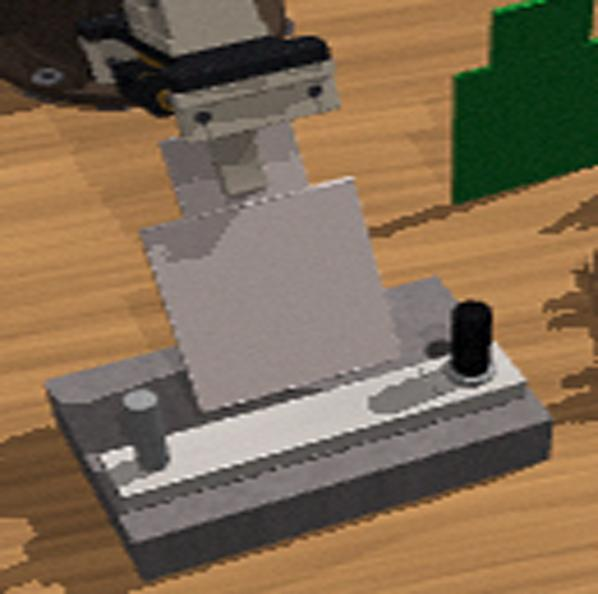

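View pics/d2.png

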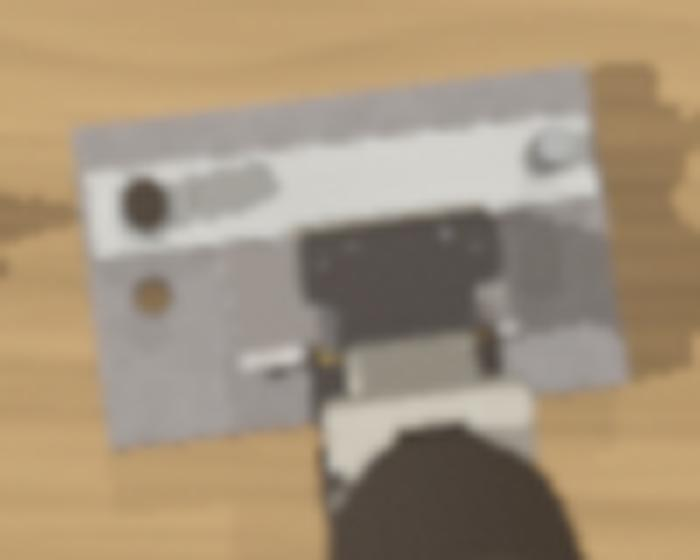

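Run:
```python
from h import *
np.set_printoptions(precision=4,suppress=True)
f=ld('scene10');O=np.array([.4712,-.0052]);ux=np.array([.9886,.1505]);uy=np.array([-.1505,.9886])
def pp(x,y): return ((x+.5)/4.6-.5+160,(y+.5)/3.6-.5+100)
for n,p,z in(('footL',(205,412),.0776),('footR',(397,362),.0776),('barL',(108,457),.068),('barR(near edge, by hole)',(495,341),.068)):
    X=plane(f,*pp(*p),z); d=X[:2]-O; print(n,X,d@ux,d@uy)
```

```text
footL [ 0.5349 -0.054   0.0776] 0.055662870337893446 -0.05783214258042149
footR [0.5212 0.0593 0.0776] 0.05918081650652404 0.05626920516019802
barL [ 0.5509 -0.1118  0.068 ] 0.06277625042376951 -0.1173849990787484
barR(near edge, by hole) [0.5104 0.1211 0.068 ] 0.057752866899749004 0.11900559324893539
```

```bash
python3 -m jog '[[[-0.0015,0,-0.006,0,0,0.01,0],[-0.0005,0,-0.006,0,0,0,0],[0,0,-0.005,0,0,0,0],[0,0,-0.003,0,0,0,0],[0,0,0,0,0,0,0]]]'
python3 -m jog '[[[0,0,-0.001,0,0,0,0],[0,0,0,0,0,0,0]]]'
```

```text
t: 22.1
eef_pos: [0.451, -0.0081, 0.2163]
ee_rot: [3.141, 0.438, -2.979]
force: [6.7, 2.0, -3.4]
width: 0.0058
t: 22.35
eef_pos: [0.451, -0.0081, 0.2157]
ee_rot: [3.141, 0.439, -2.979]
force: [6.0, 2.1, 2.2]
width: 0.006
```

```bash
python3 -m jog '[[[0.0015,0.0002,0,0,0,0,0],[0,0,-0.001,0,0,0,0],[0,0,0,0,0,0,0]]]'
```

```text
t: 22.72
eef_pos: [0.452, -0.0083, 0.214]
ee_rot: [-3.141, 0.437, -2.979]
force: [6.0, 1.4, 2.9]
width: 0.0057
```

```bash
python3 -m jog '[[[0.0005,0.0001,-0.001,0,0,0,0],[0,0,-0.001,0,0,0,0],[0,0,0,0,0,0,0]]]'
```

```text
t: 23.1
eef_pos: [0.4527, -0.0081, 0.2122]
ee_rot: [-3.142, 0.438, -2.979]
force: [6.8, 1.6, 4.3]
width: 0.006
```

```bash
python3 -m jog '[[[0.0005,0.0001,-0.0015,0,0,0,0],[0,0,0,0,0,0,0]]]'
python3 - <<'E'
from h import *
f=snap('scene','scene11');f=snap('top','top11')
cv2.imwrite('pics/d1.png',cv2.resize(cv2.imread('pics/scene11.png')[120:260,160:290],None,fx=5,fy=5*.85,interpolation=cv2.INTER_CUBIC))
E
```

```text
t: 23.35
eef_pos: [0.4533, -0.0079, 0.2109]
ee_rot: [3.142, 0.438, -2.979]
force: [6.1, 1.3, 4.4]
width: 0.006
```

View pics/d1.png

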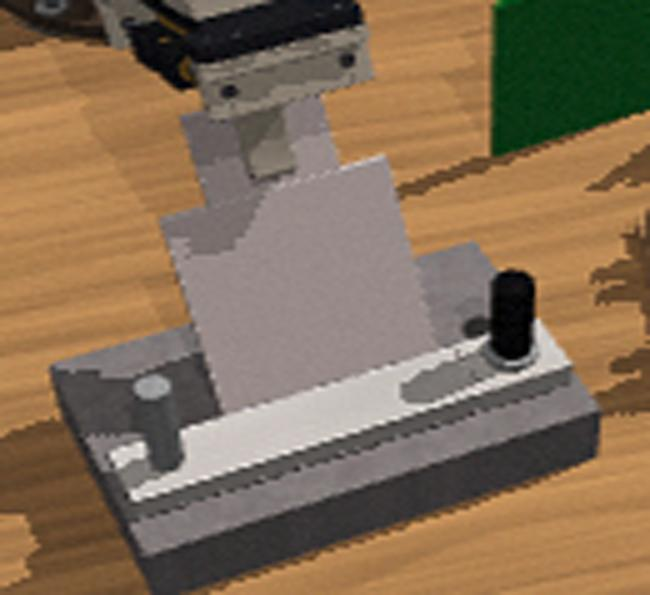

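```bash
python3 -m jog '[[[0.0005,0.0001,-0.0015,0,0,0,0],[0,0,0,0,0,0,0]]]'; python3 -m jog '[[[0.0005,0,-0.0015,0,0,0,0],[0,0,0,0,0,0,0]]]'
```

```text
t: 23.7
eef_pos: [0.4539, -0.008, 0.2107]
ee_rot: [-3.141, 0.439, -2.979]
force: [-13.6, 2.8, 26.0]
width: 0.006
t: 23.95
eef_pos: [0.4545, -0.0082, 0.2102]
ee_rot: [-3.141, 0.441, -2.979]
force: [-23.4, 2.4, 39.3]
width: 0.0058
```

It's touching slab, bar and rail. I'll ease the load off and then release.

```bash
python3 -m jog '[[[-0.0005,0,0.0015,0,0,0,0],[-0.0004,0,0.0008,0,0,0,0],[0,0,0,0,0,0,0]]]'
```

```text
t: 24.32
eef_pos: [0.4534, -0.0079, 0.2103]
ee_rot: [-3.141, 0.438, -2.979]
force: [7.7, -1.0, 4.3]
width: 0.0057
```

```bash
python3 -m jog '[[[0,0,0,0,0,0,0.12],[0,0,0,0,0,0,0.15],[0,0,0,0,0,0,0.3],[0,0,0,0,0,0,0.5],[0,0,0,0,0,0,0.5],[0,0,0,0,0,0,0.5]]]'
python3 - <<'E'
from h import *
f=snap('scene','scene12')
cv2.imwrite('pics/d1.png',cv2.resize(cv2.imread('pics/scene12.png')[120:260,160:290],None,fx=5,fy=5*.85,interpolation=cv2.INTER_CUBIC))
E
```

```text
t: 25.08
eef_pos: [0.4524, -0.0085, 0.2092]
ee_rot: [-3.141, 0.435, -2.98]
force: [-0.4, 0.0, 0.2]
width: 0.0427
```

View pics/d1.png

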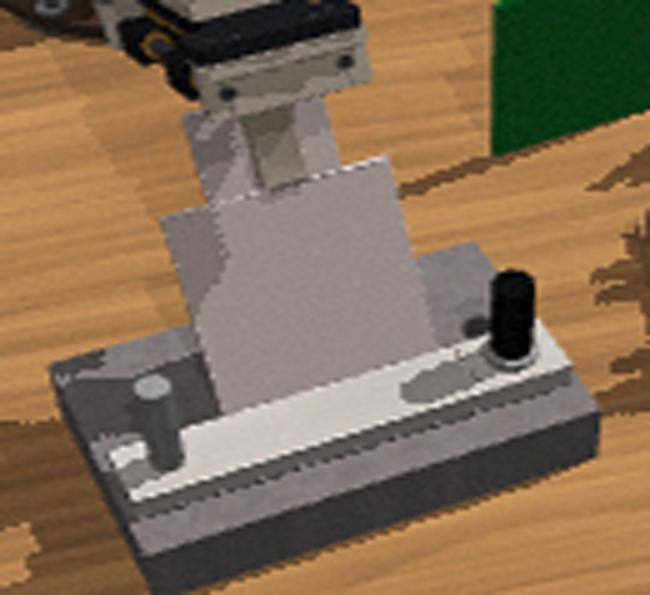

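The blank leans on its own. I'll withdraw along the fingers.

```bash
python3 -m jog '[[[-0.0042,-0.0006,0.0091,0,0,0,0.5],[-0.0125,-0.0019,0.0272,0,0,0,0.5],[-0.0167,-0.0025,0.0363,0,0,0,0.5],[-0.0167,-0.0025,0.0363,0,0,0,0.5],[-0.01,0,0.04,0,0,0,0.5],[0,0,0,0,0,0,0.5],[0,0,0,0,0,0,0.5]]]'
python3 - <<'E'
from h import *
f=snap('scene','scene13');f=snap('top','top13')
cv2.imwrite('pics/d1.png',cv2.resize(cv2.imread('pics/scene13.png')[90:260,160:300],None,fx=4.6,fy=4.6*.75,interpolation=cv2.INTER_CUBIC))
cv2.imwrite('pics/d2.png',cv2.resize(cv2.imread('pics/top13.png')[160:240,220:320],None,fx=7,fy=7,interpolation=cv2.INTER_CUBIC))
E
```

```text
t: 26.0
eef_pos: [0.392, -0.0159, 0.3581]
ee_rot: [3.141, 0.436, -2.979]
force: [0.4, 0.2, -0.1]
width: 0.0439
```

View pics/d1.png

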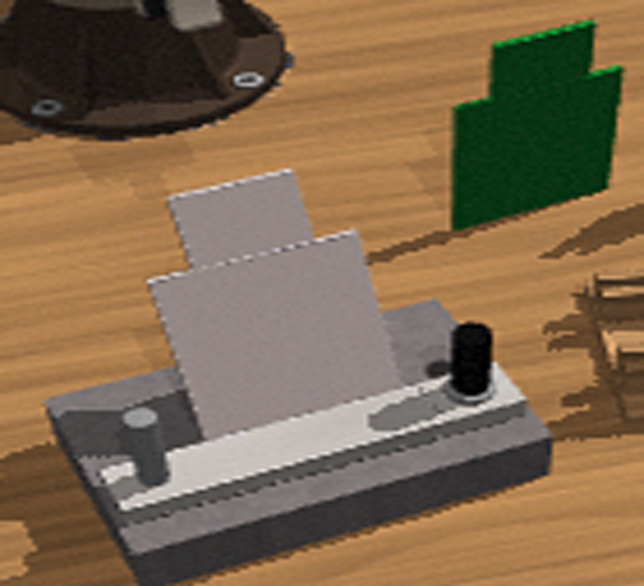

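View pics/d2.png

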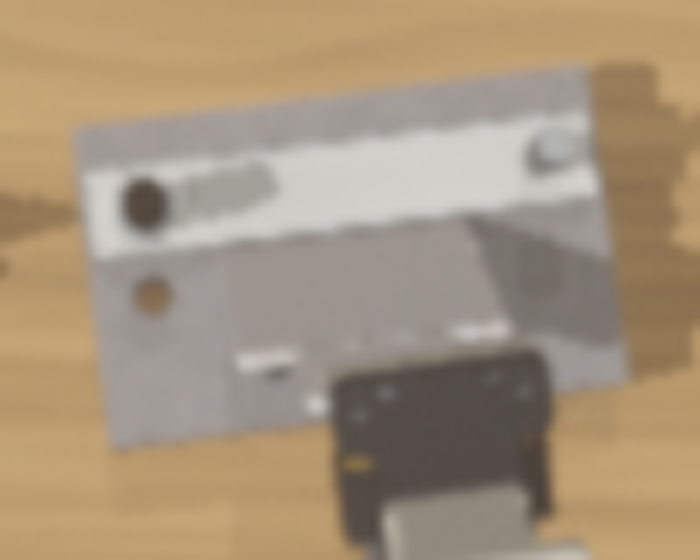

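View pics/scene13.png

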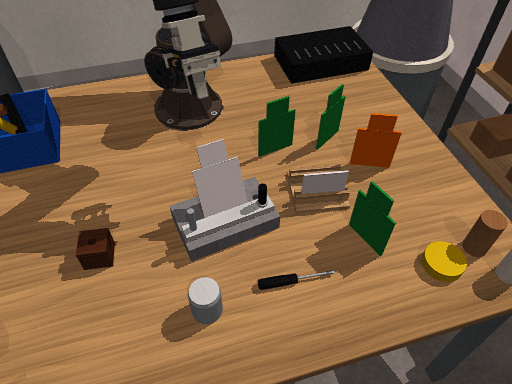

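Run:
```python
from h import *
np.set_printoptions(precision=4,suppress=True)
S=ld('scene13');T=ld('top13');O=np.array([.4712,-.0052]);ux=np.array([.9886,.1505]);uy=np.array([-.1505,.9886])
ps=lambda x,y:((x+.5)/4.6-.5+160,(y+.5)/3.45-.5+90)
pt=lambda x,y:((x+.5)/7-.5+220,(y+.5)/7-.5+160)
Q=[]
for n,a,b in(('sh-y',ps(150,282),pt(508,325)),('sh+y',ps(355,232),pt(237,362))):
    X,e=tri(S,a,T,b); d=X[:2]-O; Q.append(np.array([d@ux,d@uy,X[2]])); print(n,Q[-1],e[0])
for n,a,z in(('tabL',ps(170,197),.228),('tabR',ps(292,171),.228),('foot-y (bar top edge)',ps(203,440),.068),('foot+y',ps(398,388),.068)):
    X=plane(S,*a,z);d=X[:2]-O;print(n,d@ux,d@uy)
m=(Q[0]+Q[1])/2; print('mid',m,'lean est deg',np.degrees(np.arctan2(.0560-m[0],m[2]-.0513)),'skew',(Q[0]-Q[1])[0]/.12)
```

```text
sh-y [-0.0008 -0.0567  0.1795] 0.0010332172665078795
sh+y [-0.0019  0.0624  0.1777] 0.0018908277790067754
tabL -0.027646931378986113 -0.03167169621325346
tabR -0.025358322338176968 0.03582806068594786
foot-y (bar top edge) 0.05717673226891657 -0.06046031692638571
foot+y 0.05806727299072492 0.057292722864300615
mid [-0.0014  0.0028  0.1786] lean est deg 24.255444975098122 skew 0.009369716070066182
```

All as wanted: lean about 24–25°, centred to about 3 mm, skew about 0.01 rad, and the gripper is clear. Handing in.

```bash
python3 -c "
from station import job_done,monitor
print(monitor.get_state()['force'],job_done())"
```

```text
the job is handed in; nothing more can be done
[-1.28581853  0.13693775  0.48284346] None
```

The job is done and handed in after about 26 s of the 67 s; `job_done()` reports no verdict.

**What I did:** I slid the foot bar out by its post about 32 mm, until its hole was within about 1.3 mm of line with the far hole. I then drove the taper pin home and released it. Last, I took the white tabbed blank from the stand, tilted it 25°, set it down against slab, bar and rail, and withdrew along the fingers.

**Last checks:**
- **Pin:** the collar sits on the bar. At the parked height it pushed back with 12 N.
- **Blank:** from two views, the lean is about 24.3°, it is centred within about 3 mm, and the skew is about 0.01 rad. The foot is behind the bar's face. The lean figure takes the foot's position from the expected geometry, since the bar hides the foot.
- **Other things:** the short blank, tin and screwdriver look undisturbed in the final picture. The gripper was clear, with forces near zero.

**Disagreements and slips:**
- **Skew while held:** single-view estimates of the blank's skew to the bar, taken while it was still in the gripper, scattered by up to about 0.05 rad. The final two-view check did not show this.
- **Set-down force:** I pressed slightly too far when setting the blank down, to about 39 N in z and 23 N in x at the wrist, and eased off before releasing.

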